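Release the draw latch on the black instrument case

TASK

Two small equipment cases stand on the electronics bench, a black one and a grey one. Release the draw latch on top of the black case: lift its orange lever up past dead centre and swing it right over, well past upright, so that the steel hook comes off its keeper and the lever stays over there. Leave the grey case latched.

Things in the scene. Friction and masses are not known exactly. Their poses are not given: they have to be found in the camera images.
- black_case: Heavy fixed black case standing on edge: 150 mm along x, 200 along y, top at 150. Origin: centre of underside; z up; -x side faces the robot. Latch on top, at y = 0: lever pivots about the case's y axis direction at x +5, z 172 mm; latched, it lies level towards -x, 17 mm clear of the top. Latch steelwork at x -12 to +64, y +-20, up to z 176; rest of the top is bare.
- black_lever (a joint): Black case's orange lever: 0 latched, grows as its free end rises, 1.57 upright, stop at 2.15 leaning to case +x. Sprung: about 4 N at the grip point lifts it; dead centre at 0.3 rad, then it pushes itself open (2 N) to 1.2, then slack: let go before 1.5 it settles near 1.3, beyond 1.65 it falls on to the stop. A steel hook, 17 mm either side, rises clear as it passes upright.
- black_grip (a point): Grip point on the black case's orange lever: centre of its section, 60 mm from the pivot axis, 15 mm short of the free end. The lever is a straight bar 18 mm wide (along the hinge axis) and 9 mm thick. x axis along the lever towards the pivot, y along the hinge axis, z up while latched.
- grey_lever (a joint): Angle of the identical orange lever on the otherwise identical grey case beside it (0 = latched). To be left latched.

How it is judged:
By the outcome, as a careful person would: the job done as asked, in the order asked, and still so for the second after the job is handed in, with the robot touching nothing.
It also fails if it takes over 38 s, if anything falls off the work surface, if the arm or the gripper's body presses on something with over 40 N, if the wrist force passes 120 N, or if a joint passes its speed limit or range.

ROBOT

A 6-joint arm with a two-finger parallel gripper is mounted at the origin on the work surface. World frame = base frame: x ahead of the robot, y to its left, z up, the work surface at z = 0. Lengths are in m, angles in degrees, forces in N, time in s.
With the tool pointing down it reaches from about 0.25 to 0.725 m from the base axis. Payload 9.7 kg.
Tool frame: the origin (TCP) lies midway between the tips of the shut fingers; the grasp point (between the pads) lies bot.hold_point_z behind it (bot.hold_point_z is the distance from the TCP to the grasp point, in m); z points along the fingers, y is the line along which they close (so a half turn about z gives the same grasp; the last joint's range is limited). The gripper opens to 85 mm and grips with 20 to 120 N. Pads are 22 mm wide; open, the fingers measure 114 mm over their backs; the gripper's body (76 mm by 85 mm) begins 54 mm behind the grasp point. The pads swing forward as they close: fully open they stand 13 mm farther back than shut.
Start: joints at [-65.432, 4.979, 10.078, 95.1, 0, 90], TCP at [0.229, -0.5, 0.231] pointing down, gripper open.
Joint ranges: [-179.16, 179.16], [-48.56, 103.87], [-65.8, 70.77], [-126.05, 130.52], [-82.76, 87.17], [-180, 180]. Speed limits (degrees/s): [127.2, 127.2, 147.25, 180, 180, 180].

INTERFACE

Orientations are given as [roll, pitch, yaw] about the fixed x, y, z axes, in that order (R = Rz(yaw) Ry(pitch) Rx(roll)).
In Python, from workcell import bot, camera, camera_model, ticket gives the robot as it stands.
- The arm moves only by the tool send_rows, never from a script. Its argument "targets" is text: rows parted by semicolons, each of 5 numbers parted by spaces: the shift along the tool's x, y, z in mm, then the turn about the tool's z in degrees, then the closure in counts, from 0 (fully open) to 255 (shut). A call has 1 to 20 rows; each row is the pose to reach, as a shift and turn from the pose commanded when the call began, along the tool's axes at that moment; what a row does not reach only later rows make up. A row lasts 1/8 s, in which the tool goes at most 62.5 mm and 10.7 degrees, less where a joint would pass 70% of its speed; a pose out of reach is approached as far as the arm can. A call with a gripper value outside its range is refused whole. The fingers move at their own pace and stop on an object; "newtons" is the grip in N (left out, the last holds). Time passes only in rows, so rows that repeat a pose let the fingers close. It gives the time, the measured TCP pose, the force, the opening and the grip force at its end, in the units of the state.
- bot.get_obs(): the state, without advancing time (a new reading comes with each control period).
- camera(name): name is "side" or "top" or "wrist"; returns the picture (420x560x3 uint8, blue, green, red); there is no depth.
- camera_model(name): a dict with "K" (3x3 intrinsics, pixels), "pose" (4x4, takes a point from camera to world coordinates); the wrist camera has in their place "T_tool_cam" (4x4, takes a point from camera to tool coordinates, whose origin is the TCP and whose axes are the flange's). Camera axes: x right, y down, z forward; pixel columns grow to the right and rows downward; lengths in m; the calibration is good to about 2 mm. A picture is of the moment at which its call begins: read the wrist's pose just before it. camera_model takes no time and is no camera call.
- ticket.job_done(): hands the job in; it is judged then, once.
The state is a dict: "time": time; "q": joint angles; "qd": joint speeds; "joint_efforts": joint torques, N m; "ee_pos": TCP position; "tcp_rot": TCP orientation; "wrist_force": force on the tool from outside, world axes, zero at the start; "torque": the same for the moment, N m; "opening": finger opening in m; "grasp_force": force on a finger pad.
Only numpy, scipy, OpenCV 4.12 (cv2) and the standard library are available. Lean on these libraries where they do the work, as an engineer would, in place of code of your own. Each camera call takes 0.05 s, during which the arm holds its last target. There are 200 camera calls.

## Working session

There is one attempt and no reset: what is moved stays moved. The work goes in short steps, Python scripts to look and compute and a tool call to move; the robot and the scene stay as the last step left them, time stands still between calls to the robot, and variables do not carry over. Pictures are saved under pics/ and viewed, at most 10 in all, crops included, and the job is handed in when it is done.

Besides the shell and the picture viewer there is one more tool, called after ">>>" in YAML: its name, and indented under it one key for each argument. send_rows: Moves the arm, as the interface text tells. Its arguments: {"type":"object","properties":{"targets":{"type":"string"},"newtons":{"type":"number"}},"required":["targets"]}

```bash
mkdir -p pics; python3 - <<'E'
from workcell import bot,camera,camera_model
import cv2,numpy as np
o=bot.get_obs();print(o['time'],o['ee_pos'],o['tcp_rot'],bot.hold_point_z)
for n in('top','side'):
    im=camera(n);cv2.imwrite(f'pics/{n}0.png',im);m=camera_model(n)
    print(n,m['K'].tolist() if hasattr(m['K'],'tolist') else m['K'],np.round(m['pose'],4).tolist())
    h=cv2.cvtColor(im,cv2.COLOR_BGR2HSV);k=cv2.inRange(h,(5,120,90),(22,255,255))
    for c in cv2.findContours(k,cv2.RETR_EXTERNAL,cv2.CHAIN_APPROX_NONE)[0]:
        if cv2.contourArea(c)>40:print(cv2.contourArea(c),cv2.minAreaRect(c),cv2.boxPoints(cv2.minAreaRect(c)).round().tolist())
E
```

```text
0.0 [ 0.22857722 -0.49999742  0.23057457] [-1.79923216e+02  1.46381901e-03  2.45702300e+01] 0.0187
top [[474.6745088125765, 0.0, 283.91926472825503], [0.0, 474.6745088125765, 198.22743265364852], [0.0, 0.0, 1.0]] [[-0.0127, -0.9902, 0.139, 0.443], [-0.9999, 0.0122, -0.0041, -0.0245], [0.0024, -0.139, -0.9903, 0.8517], [0.0, 0.0, 0.0, 1.0]]
687.0 ((404.815673828125, 221.92002868652344), (58.50382614135742, 13.191656112670898), 84.4006576538086) [[395.0, 193.0], [409.0, 192.0], [414.0, 250.0], [401.0, 252.0]]
704.5 ((157.23243713378906, 214.20281982421875), (58.0615119934082, 13.587182998657227), 80.90972137451172) [[146.0, 187.0], [159.0, 184.0], [169.0, 242.0], [155.0, 244.0]]
side [[450.7760772993957, 0.0, 278.9481724161283], [0.0, 450.7760772993957, 215.35230605446762], [0.0, 0.0, 1.0]] [[-0.1465, -0.9419, 0.3023, 0.33], [-0.9892, 0.1385, -0.0481, 0.028], [0.0034, -0.3061, -0.952, 0.8195], [0.0, 0.0, 0.0, 1.0]]
717.5 ((173.88108825683594, 242.17190551757812), (56.901092529296875, 14.988058090209961), 74.47589111328125) [[159.0, 217.0], [173.0, 213.0], [189.0, 268.0], [174.0, 272.0]]
602.5 ((411.51959228515625, 218.9941864013672), (54.68915939331055, 12.70370864868164), 73.41265869140625) [[398.0, 195.0], [410.0, 191.0], [425.0, 243.0], [413.0, 247.0]]
```

View pics/top0.png

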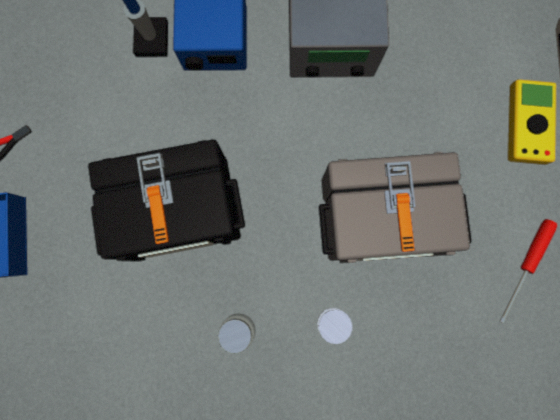

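```bash
python3 - <<'E'
from workcell import camera_model
import numpy as np
def ray(n,u,z):
    m=camera_model(n);K=np.array(m['K']);P=np.array(m['pose'])
    d=P[:3,:3]@np.linalg.inv(K)@[u[0],u[1],1];o=P[:3,3];return o+d*(z-o[2])/d[2]
for n,L in(('top',([401.8,192.6],[407.5,251])),('top',([152.5,185.5],[162,243])),('side',([404,193],[419,245])),('side',([166,215],[181.5,270]))):
    for z in(.172,.176):
        a,b=[ray(n,u,z)for u in L];d=b-a;print(n,z,a.round(4),b.round(4),np.linalg.norm(d).round(4),np.degrees(np.arctan2(-d[1],-d[0])).round(1))
E
```

```text
top 0.172 [ 0.5445 -0.1983  0.172 ] [ 0.4603 -0.2025  0.172 ] 0.0843 2.8
top 0.176 [ 0.5439 -0.1973  0.176 ] [ 0.4602 -0.2014  0.176 ] 0.0838 2.8
top 0.172 [0.5594 0.163  0.172 ] [0.476  0.1473 0.172 ] 0.0848 10.7
top 0.176 [0.5587 0.1619 0.176 ] [0.4758 0.1463 0.176 ] 0.0843 10.7
side 0.172 [ 0.5434 -0.1999  0.172 ] [ 0.4599 -0.2029  0.172 ] 0.0835 2.1
side 0.176 [ 0.5421 -0.1985  0.176 ] [ 0.4591 -0.2015  0.176 ] 0.083 2.1
side 0.172 [0.561  0.1637 0.172 ] [0.4738 0.1474 0.172 ] 0.0887 10.6
side 0.176 [0.5595 0.1629 0.176 ] [0.4729 0.1467 0.176 ] 0.0881 10.6
```

The top view shows the black case on the left, with its lever running from about (152,185) to its free end at (162,243). The grey case is on the right and gets left alone. The black grip point is near (0.490, 0.150) with yaw 10.6°, so I'm moving above it.

>>> send_rows:
  targets: "0 0 -60 0 0; 40 -38 -70 0 0; 85 -80 -70 2 0; 127 -120 -70 4 0; 169 -160 -70 6 0; 212 -201 -70 8 0; 254 -241 -70 10 0; 296 -281 -70 12 0; 339 -322 -70 14 0; 381 -362 -70 14 0; 424 -402 -70 14 0; 466 -442 -70 14 0; 495 -470 -60 14 0; 508 -482 -50 14 0; 508 -482 -50 14 0; 508 -482 -50 14 0"
  newtons: 40

```text
time: 2.1
ee_pos: [0.4964, 0.1197, 0.2817]
tcp_rot: [-178.7, 0.0, 12.9]
wrist_force: [-1.1, 0.6, 0.0]
opening: 0.0854
grasp_force: 0.0
```

```bash
python3 - <<'E'
from workcell import bot,camera,camera_model
import cv2,numpy as np
from scipy.spatial.transform import Rotation as R
o=bot.get_obs();im=camera('wrist');cv2.imwrite('pics/w1.png',im);m=camera_model('wrist')
print(o['time'],o['ee_pos'],o['tcp_rot'])
T=np.eye(4);T[:3,:3]=R.from_euler('xyz',o['tcp_rot'],degrees=True).as_matrix();T[:3,3]=o['ee_pos']
P=T@np.array(m['T_tool_cam']);K=np.array(m['K'])
h=cv2.cvtColor(im,cv2.COLOR_BGR2HSV);k=cv2.inRange(h,(5,120,90),(22,255,255))
for c in cv2.findContours(k,cv2.RETR_EXTERNAL,cv2.CHAIN_APPROX_NONE)[0]:
    if cv2.contourArea(c)>150:
        b=cv2.boxPoints(cv2.minAreaRect(c));print(b.round().tolist())
        for u in b:
            d=P[:3,:3]@np.linalg.inv(K)@[*u,1];w=P[:3,3]+d*(.1765-P[2,3])/d[2]
            print(w.round(4),((np.linalg.inv(T)@[*w,1])[:3]*1000).round(1))
E
```

```text
2.1 [0.49644472 0.11972896 0.28174003] [-1.78748552e+02  1.92200159e-02  1.29154064e+01]
[[234.0, 103.0], [262.0, 103.0], [262.0, 225.0], [234.0, 225.0]]
[0.556  0.1714 0.1765] [ 69.6 -34.7 106. ]
[0.56   0.1539 0.1765] [ 69.6 -16.8 105.6]
[0.4786 0.1372 0.1765] [-13.5 -18.7 105.7]
[0.474  0.1566 0.1765] [-13.6 -38.6 106.1]
```

View pics/w1.png

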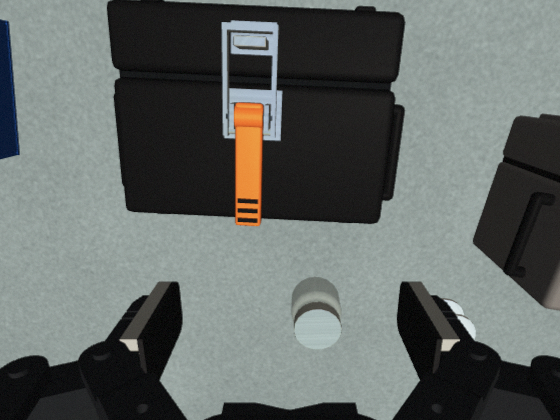

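The lever's free end appears at (248,225) in the wrist picture, which fits the first estimate. The arm was still catching up when it was taken, so I'll let it settle and measure again.

>>> send_rows:
  targets: "0 0 0 0 0; 0 0 0 0 0; 0 0 0 0 0"

```text
time: 2.52
ee_pos: [0.4968, 0.1205, 0.2815]
tcp_rot: [-178.7, 0.0, 13.0]
wrist_force: [0.7, 0.1, 0.7]
opening: 0.0853
grasp_force: 0.0
```

```bash
cat > look.py <<'E'
from workcell import bot,camera,camera_model
import cv2,numpy as np,sys
from scipy.spatial.transform import Rotation as R
o=bot.get_obs();im=camera('wrist');cv2.imwrite(sys.argv[1],im);m=camera_model('wrist')
print(o['time'],o['ee_pos'],o['tcp_rot'],o['q'],o['qd'])
T=np.eye(4);T[:3,:3]=R.from_euler('xyz',o['tcp_rot'],degrees=True).as_matrix();T[:3,3]=o['ee_pos']
P=T@np.array(m['T_tool_cam']);K=np.array(m['K'])
h=cv2.cvtColor(im,cv2.COLOR_BGR2HSV);k=cv2.inRange(h,(5,120,90),(22,255,255))
for c in cv2.findContours(k,cv2.RETR_EXTERNAL,cv2.CHAIN_APPROX_NONE)[0]:
    if cv2.contourArea(c)>150:
        b=cv2.boxPoints(cv2.minAreaRect(c));print(b.round().tolist())
        for u in b:
            d=P[:3,:3]@np.linalg.inv(K)@[*u,1];w=P[:3,3]+d*(.1765-P[2,3])/d[2]
            print(w.round(4),((np.linalg.inv(T)@[*w,1])[:3]*1000).round(1))
E
python3 look.py pics/w2.png
```

```text
2.525 [0.49683766 0.12047435 0.28149884] [-1.78733600e+02  4.66808112e-03  1.29808841e+01] [ 12.92419716   1.07464993  11.65019767 100.58146897   1.26639457
 179.94329917] [ 0.1529108   0.2591176   0.01838166 -0.16150209  0.06259131 -0.0343638 ]
[[235.0, 103.0], [264.0, 103.0], [264.0, 226.0], [235.0, 226.0]]
[0.5565 0.1716 0.1765] [ 69.6 -34.1 105.8]
[0.5607 0.1535 0.1765] [ 69.6 -15.5 105.4]
[0.4786 0.1364 0.1765] [-14.1 -17.3 105.4]
[0.4738 0.1565 0.1765] [-14.3 -37.9 105.9]
```

Joint 6 is at its +180° limit. I'll turn half a turn back, which gives the same grasp.

>>> send_rows:
  targets: "0 0 0 -10 0; 0 0 0 -20 0; 0 0 0 -30 0; 0 0 0 -40 0; 0 0 0 -50 0; 0 0 0 -60 0; 0 0 0 -70 0; 0 0 0 -80 0; 0 0 0 -90 0; 0 0 0 -100 0; 0 0 0 -110 0; 0 0 0 -120 0; 0 0 0 -130 0; 0 0 0 -140 0; 0 0 0 -150 0; 0 0 0 -160 0; 0 0 0 -170 0; 0 0 0 -177 0; 0 0 0 -177 0; 0 0 0 -177 0"

```text
time: 5.08
ee_pos: [0.4969, 0.1207, 0.2813]
tcp_rot: [178.7, -0.1, -170.2]
wrist_force: [0.0, -0.9, 0.8]
opening: 0.0855
grasp_force: 0.0
```

```bash
python3 look.py pics/w3.png
```

```text
5.075 [0.49686737 0.12065559 0.28128794] [ 1.78735288e+02 -9.65434925e-02 -1.70153976e+02] [ 12.94230832   1.09969986  11.65161273 100.57999207   1.26808045
   3.09703923] [-0.01003634 -0.00988471  0.03030786  0.0142217   0.04001634 -0.53056989]
[[314.0, 293.0], [317.0, 182.0], [343.0, 183.0], [341.0, 294.0]]
[0.5597 0.1525 0.1765] [-67.5  18.3 105.1]
[0.4756 0.138  0.1765] [ 17.8  18.4 105.2]
[0.4731 0.1558 0.1765] [ 17.2  36.3 105.6]
[0.5571 0.1721 0.1765] [-68.3  38.1 105.5]
```

>>> send_rows:
  targets: "2 28 20 0 0; 2 28 50 0 0; 2 28 85 0 0; 2 28 110 0 0; 2 28 122 0 0; 2 28 122 0 0; 2 28 122 0 100; 2 28 122 0 255; 2 28 122 0 255; 2 28 122 0 255; 2 28 122 0 255; 2 28 122 0 255; 2 28 122 0 255; 2 28 122 0 255"
  newtons: 40

```text
time: 6.88
ee_pos: [0.4895, 0.1506, 0.1603]
tcp_rot: [178.7, -0.1, -170.0]
wrist_force: [-0.4, 1.5, 5.2]
opening: 0.0169
grasp_force: 43.2
```

>>> send_rows:
  targets: "0 0 -6 0 255; -1 0 -12 0 255; -3 0 -18 0 255; -5 0 -23 0 255; -7 1 -29 0 255; -10 1 -34 0 255; -14 1 -39 0 255; -18 1 -43 0 255; -23 1 -47 0 255; -28 1 -50 0 255; -28 1 -50 0 255"

```text
time: 8.25
ee_pos: [0.5174, 0.1554, 0.2105]
tcp_rot: [178.7, -0.1, -170.0]
wrist_force: [-1.9, 1.5, 0.3]
opening: 0.0171
grasp_force: 39.3
```

```bash
python3 - <<'E'
from workcell import camera
import cv2
cv2.imwrite('pics/c1.png',cv2.hconcat([camera('side')[100:350,60:340],camera('wrist')[100:350,180:460]]))
E
```

```text
(no output)
```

View pics/c1.png

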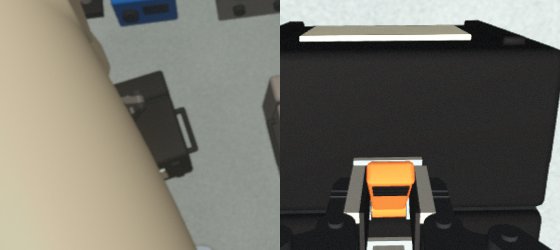

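The wrist crop shows the lever between the pads, raised and clear. I'll carry on over the top.

>>> send_rows:
  targets: "-5 0 -3 0 255; -10 0 -6 0 255; -16 0 -8 0 255; -22 0 -9 0 255; -27 0 -10 0 255; -32 0 -10 0 255; -37 0 -10 0 255; -42 0 -9 0 255; -47 0 -8 0 255; -51 0 -7 0 255; -51 0 -7 0 255; -51 0 -7 0 255"

```text
time: 9.85
ee_pos: [0.5674, 0.1639, 0.2167]
tcp_rot: [178.7, -0.1, -170.0]
wrist_force: [1.3, 0.4, -0.6]
opening: 0.0001
grasp_force: 0.0
```

```bash
python3 - <<'E'
from workcell import camera
import cv2
cv2.imwrite('pics/c2.png',cv2.hconcat([camera('top')[100:350,60:340],camera('wrist')[100:420,140:460][:250,:280]]))
cv2.imwrite('pics/w4.png',camera('wrist'))
E
```

```text
(no output)
```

View pics/w4.png

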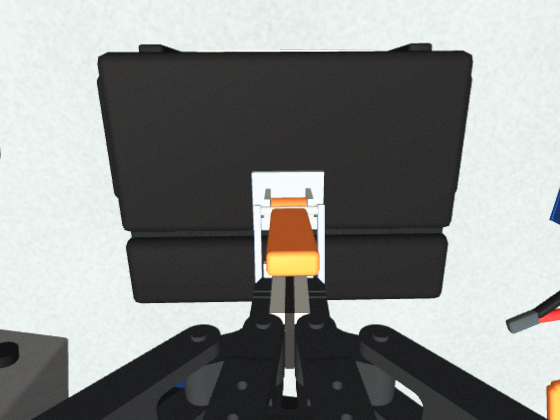

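View pics/c2.png

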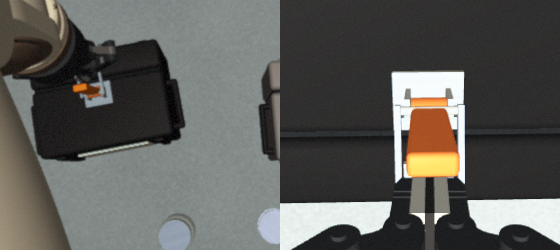

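The wrist view shows the lever slipped out of the pads near upright, with its tip at about (292,265). It now stands on the robot side of the shut fingers. I'll go over it and push it across from the robot side.

>>> send_rows:
  targets: "-4 0 -2 0 255; -4 0 -20 0 255; -4 1 -40 0 255; -4 1 -58 0 255; 10 1 -62 0 255; 30 1 -62 0 255; 50 1 -62 0 255; 70 1 -62 0 255; 80 1 -62 0 255; 80 1 -62 0 255; 80 1 -50 0 255; 80 1 -30 0 255; 80 0 -12 0 255; 80 0 -6 0 255; 80 0 -6 0 255"

```text
time: 11.88
ee_pos: [0.4886, 0.1499, 0.2223]
tcp_rot: [178.7, -0.2, -170.0]
wrist_force: [0.0, -1.0, -0.4]
opening: 0.0001
grasp_force: 0.0
```

```bash
python3 - <<'E'
from workcell import camera
import cv2
cv2.imwrite('pics/c3.png',cv2.hconcat([camera('top')[100:350,60:340],camera('wrist')[170:420,140:420]]))
E
```

```text
(no output)
```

View pics/c3.png

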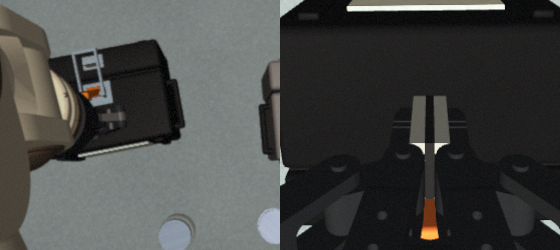

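The fingers are now on the robot side of the lever and lined up with it, so I'll push.

>>> send_rows:
  targets: "-6 0 0 0 255; -12 0 0 0 255; -18 0 0 0 255; -24 0 0 0 255; -30 0 0 0 255; -36 0 0 0 255; -42 0 0 0 255; -48 0 0 0 255; -54 0 0 0 255; -60 0 0 0 255; -63 0 0 0 255; -63 0 0 0 255"

```text
time: 13.48
ee_pos: [0.5508, 0.1609, 0.2227]
tcp_rot: [178.7, -0.1, -170.0]
wrist_force: [0.1, 1.6, 0.2]
opening: 0.0001
grasp_force: 0.0
```

Now I'll back away and up, then check.

>>> send_rows:
  targets: "10 0 0 0 255; 25 0 -10 0 255; 40 0 -40 0 255; 70 0 -80 0 255; 110 0 -110 0 255; 150 0 -120 0 255; 190 0 -120 0 255; 210 0 -120 0 255; 210 0 -120 0 255; 210 0 -120 0 255"

```text
time: 14.72
ee_pos: [0.3445, 0.1219, 0.3434]
tcp_rot: [178.7, -0.0, -170.0]
wrist_force: [-0.5, -0.8, -0.9]
opening: 0.0004
grasp_force: 0.0
```

```bash
python3 - <<'E'
from workcell import bot,camera
import cv2
print(bot.get_obs()['time'],bot.get_obs()['ee_pos'])
cv2.imwrite('pics/c4.png',cv2.hconcat([camera('top')[100:350],camera('side')[100:350,60:300]]))
E
```

```text
14.725 [0.34454013 0.12186692 0.34344128]
```

View pics/c4.png

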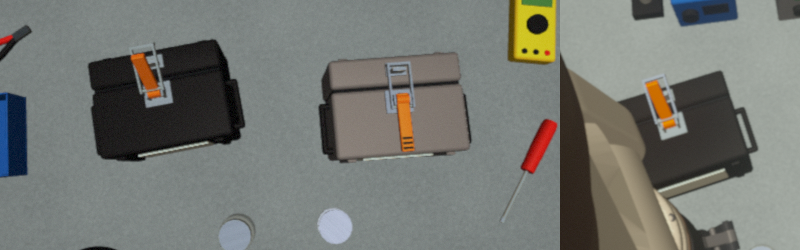

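The top view shows the black lever swung over towards the far side, with its tip near (140,55) in the crop and the hook off its keeper. The grey lever is still latched, and the arm is clear.

```bash
python3 -c "
from workcell import ticket
print(ticket.job_done())"
```

```text
the job is handed in; nothing more can be done
None
```

The black case's latch is released: its lever is swung well past upright and stays there, the hook looks off its keeper in the last picture, and the grey case is still latched. I handed it in at about 15 s of the 38 s; the lever slipped from the grip near upright, so I pushed it the rest of the way with the fingers shut.

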